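Lock a pickup coil into its bayonet test holder

ROBOT

A 6-joint arm with a two-finger parallel gripper is mounted at the origin on the work surface. World frame = base frame: x ahead of the robot, y to its left, z up, the work surface at z = 0. Lengths are in m, angles in rad, forces in N, time in s.
With the tool pointing down it reaches from about 0.375 to 0.975 m from the base axis. Payload 3.8 kg.
Tool frame: the origin (TCP) lies on the centre line of the jaws, within the pads' length; the fingertips stand 8 mm ahead of it and the grasp point (between the pads) lies 11 mm behind it; z points along the fingers, y is the direction in which the jaws open and shut (so a half turn about z gives the same grasp; the last joint's range is limited). The gripper opens to 85 mm and grips with 20 to 120 N. Pads are 22 mm wide; open, the fingers measure 114 mm over their backs; the gripper's body (76 mm by 85 mm) begins 54 mm behind the grasp point. The pads swing forward as they close: fully open they stand 13 mm farther back than shut.
Start: joints at [-1.267, 0.264, 1.604, -0, 1.274, -0.037], TCP at [0.226, -0.636, 0.239] pointing down, gripper open.
Joint ranges: [-2.63, 2.63], [-0.94, 2.18], [0.31, 2.57], [-1.31, 4.45], [0, 2.66], [-2.55, 2.55]. Speed limits (rad/s): [2.57, 2.57, 3.14, 3.14, 3.14, 3.14].

INTERFACE

Orientations are given as a rotation vector (axis times angle).
In Python, from workcell import bot gives the robot as it stands.
- The arm moves only by the tool arm_command, never from a script. Its arguments are lists of equal length, an entry for each row: "slide": the shift along the tool's x, y, z in m, a list of three; "angular": the turn, a rotation vector about the tool's x, y, z in degrees, a list of three; "hand": the finger opening in m, from 0 to 0.0854. A call has exactly 8 rows; each row shifts and turns the pose as measured when the row begins, along the tool's axes as they then stand; what a row does not reach is not made up. A row lasts 1/10 s, in which the tool goes at most 50 mm and 8.59 degrees, less where a joint would pass 70% of its speed; a pose out of reach is approached as far as the arm can. A call is refused whole if a number of a shift passes 0.05 or a number of a turn 8.59, either way. A call with a gripper value outside its range is refused whole. The fingers move at their own pace and stop on an object; "squeeze" is the grip in N (left out, the last holds). Time passes only in rows, so rows that do not move let the fingers close, or fill a call up. It gives the time, the measured TCP pose, the force and the opening at its end, in the units of the state.
- bot.read_state(): the state, without advancing time (a new reading comes with each control period).
- bot.read_camera(name): name is "scene" or "top" or "wrist"; returns the picture (400x640x3 uint8, red, green, blue); there is no depth.
- bot.get_calibration(name): a dict with "fx", "fy", "cx", "cy" (pixels), "k1" (the pictures are not rectified: a ray, as slopes to the right and down, at radius r is drawn at 1 + k1 r^2 times it, then the intrinsics apply), "R" (3x3) and "t" (3): a world point X has camera coordinates R X + t. Camera axes: x right, y down, z forward; pixel columns grow to the right and rows downward; lengths in m; the calibration is good to about 2 mm. A picture is of the moment at which its call begins: read the wrist's pose just before it. get_calibration takes no time and is no camera call; for the wrist camera it gives the pose at the moment of the call.
- bot.finish_job(): hands the job in, once; it reports no verdict.
The state is a dict: "time": time; "q": joint angles; "joint_vel": joint speeds; "joint_torque": joint torques, N m; "tool_pos": TCP position; "tcp_rot": TCP orientation; "wrist_force": force on the tool from outside, world axes, zero at the start; "torque": the same for the moment, N m; "width": opening from 0.0 (shut) to 1.0 (fully open).
Only numpy, scipy, OpenCV 4.12 (cv2) and the standard library are available. Lean on these libraries where they do the work, as an engineer would, in place of code of your own. Each camera call takes 0.05 s, during which the arm holds its last target.

TASK

Lift the wound coil that has two lugs at its foot off its storage post, set it into the round bayonet holder with the lugs in the two slots, push it down against the spring and turn it a quarter turn clockwise (seen from above) to the stop. The tester reads only while the coil is held down, so finish still gripping the coil and pressing it fully down, turned home. Leave everything else on the table where it is.

Things in the scene. Friction and masses are not known exactly. Their poses are not given: they have to be found in the camera images.
- coil_center (a point): Centre (on the axis, half-way up, 41 mm above the foot) of the pickup coil: a loose upright bobbin 82 mm tall, about 160 g, with a 16 mm square hole right through its axis. Copper winding between two grey flanges 60 mm across (23 to 46 mm above the foot), grey flat-sided grip block on top, round skirt with two lugs below. x along the lugs, z up; half a turn about z gives the same coil.
- coil_grip (a point): Middle of the coil's grey grip block, on the axis 64 mm above the foot. The block is 44 mm long (coil x) by 30 mm thick (coil y), 46 to 82 mm above the foot: grip it across the 30 mm. Same axes as coil_center.
- coil_foot (a point): Centre of the coil's underside. The skirt is 36 mm across and reaches 23 mm up to the lower flange. The two lugs, at the very foot on opposite sides along x (in line with the grip block's long direction), are each 10 mm wide, 6 mm tall and reach 26 mm from the axis.
- coil_post: Fixed storage post that the coil starts on, origin on the table under its axis: white foot disc 72 mm across, 8 mm thick, with a steel spindle 11 mm in diameter whose tip is 96 mm above the table (6 mm above the coil's top). The coil stands on the disc.
- holder: Fixed bayonet holder, origin on the table under its axis: black base plate 130 mm (x) by 100 mm (y), 12 mm thick, with white pointers in line with the slots; on it an aluminium ring 80 mm across whose flat top is 42 mm above the table, with a 40 mm bore. x along the two slots (the plate's long direction), z up.
- holder_mouth (a point): Centre of the bore at the ring's top, 42 mm above the table. The lip is 7 mm thick; its two slots, opposite along the holder's x, are 15 mm wide and reach 29 mm from the axis. Once the foot is over 13 mm down the lugs can turn under the lip, clockwise from above only, a quarter turn (to the holder's y); a stop lies about 3 degrees further. The foot goes 20 mm down at most.
- plunger (a joint): Brass spring plunger, 36 mm across, in the holder's bore, pushed down by the coil's foot: 0 = up (face 8 mm below the ring's top), 0.012 m = fully down on its stop (20 mm below). The spring pushes up with 3 N at the top and about 10 N fully down. A coil turned in and let go rises against the lip, at 0.005.
- reel_post: Second fixed storage post, same as the first, holding the plain reel; origin on the table under its axis.
- reel: Bystander: plain copper reel with grey flanges, 60 mm across, 23 mm tall, no lugs and no grip block, on the second post; origin at its underside, 8 mm above the table.
- screwdriver: Bystander: black-handled screwdriver lying on the table, 200 mm long; origin under its middle.
- wrench: Bystander: steel wrench lying on the table, 140 mm long; origin under its middle.
- jar: Bystander: small clear jar with white cap, 56 mm across, 70 mm tall; origin under its centre.
- mug: Bystander: white mug, 76 mm across, 90 mm tall; origin under its centre.
- tape: Bystander: grey tape roll lying flat, 76 mm across, 19 mm tall; origin under its centre.
- bin: Bystander: grey two-compartment parts bin, 110 by 150 mm, 45 mm tall; origin under its centre.

How it is judged:
On the way, in this order (a step that is already met when the one before it is completed fails the run):
1. the coil is lifted in the gripper until its foot is above the post's tip (z of coil_center in the frame of coil_post above 0.137 m and contact force between the fingers and coil above 0.5 N), for 0.05 s.
2. the coil's lugs are down in the holder's slots (horizontal distance between coil_center and holder below 0.005 m and z of coil_center in the frame of holder below 0.08 m and angle between the x axis of coil_center and the x axis of holder, either way round below 0.25 rad), for 0.02 s.
At the end, for the whole second after the job is handed in: The coil sits in the holder, upright (within 0.1 rad) and on its axis (5 mm), its lugs turned a quarter turn from the slots (within 0.2 rad), pressing the plunger more than 8 mm down of its 12 mm (foot at least 15 mm below the ring's top), at rest, with the gripper still gripping it (value of joint plunger above 0.008 m and z of coil_center in the frame of holder below 0.069 m and horizontal distance between coil_center and holder below 0.005 m and angle between the x axis of coil_center and the y axis of holder, either way round below 0.2 rad and angle between coil_center's own z axis and vertical below 0.1 rad and contact force between the fingers and coil above 1 N and linear speed of coil below 0.02 m/s); the arm keeps its last pose, push and grip.
It fails at once if a bystander is moved by more than 20 mm (distance of any of reel, screwdriver, wrench, jar, mug, tape, bin from where it was at the start of the episode above 0.02 m).
It also fails if it takes over 48 s, if anything falls off the work surface, if the arm or the gripper's body presses on something with over 40 N, if the wrist force passes 120 N, or if a joint passes its speed limit or range.

## Working session

There is one attempt and no reset: what is moved stays moved. The work goes in short steps, Python scripts to look and compute and a tool call to move; the robot and the scene stay as the last step left them, time stands still between calls to the robot, and variables do not carry over. Pictures are saved under pics/ and viewed, and the job is handed in when it is done.

Besides the shell and the picture viewer there is one more tool, called after "Request:" in YAML: its name, and indented under it one key for each argument. arm_command: Moves the arm, as the interface text tells. Its arguments: {"type":"object","properties":{"slide":{"type":"array","items":{"type":"array","items":{"type":"number"}}},"angular":{"type":"array","items":{"type":"array","items":{"type":"number"}}},"hand":{"type":"array","items":{"type":"number"}},"squeeze":{"type":"number"}},"required":["slide","angular","hand"]}

```bash
mkdir -p pics; ls; python3 - <<'E'
from workcell import bot
import cv2,numpy as np
print(bot.read_state())
for n in ["scene","top","wrist"]:
    c=bot.get_calibration(n); print(n,c)
    im=bot.read_camera(n); cv2.imwrite(f"pics/{n}0.png",im[:,:,::-1])
E
```

```text
pics
{'time': 0.0, 'q': array([-1.26693610e+00,  2.64752815e-01,  1.60535908e+00,  8.38735743e-06,
        1.27370894e+00, -3.69055456e-02]), 'joint_vel': array([-0.00156219, -0.00025027, -0.00064855, -0.00106615,  0.00092671,
       -0.00147498]), 'joint_torque': array([-7.10988224e-04, -5.15114594e+01, -3.67310643e+01, -7.19151126e-05,
        1.32487767e-02, -1.24651146e-05]), 'tool_pos': array([ 0.22537622, -0.63551138,  0.23797029]), 'tcp_rot': array([-3.09392531e+00, -5.32309073e-01,  4.52988901e-04]), 'wrist_force': array([ 0.02804026, -0.21150112,  0.24289166]), 'torque': array([-0.02284092,  0.01684004,  0.00699225]), 'width': 0.9977247788890443}
scene {'fx': 368.9271946165143, 'fy': 368.9271946165143, 'cx': 327.9897182074086, 'cy': 200.92637999198672, 'k1': -0.008912450579154244, 'R': array([[-0.53855878,  0.8425746 ,  0.00474203],
       [ 0.47083203,  0.30560526, -0.82760052],
       [-0.69876437, -0.44347883, -0.5612975 ]]), 't': array([ 0.32699504, -0.17709815,  1.20557218])}
top {'fx': 382.26828165646776, 'fy': 382.26828165646776, 'cx': 324.32689883132605, 'cy': 195.83985363656416, 'k1': -0.054897209248995486, 'R': array([[-0.14803871, -0.9889699 , -0.00480432],
       [-0.9611116 ,  0.14501033, -0.23502447],
       [ 0.2331288 , -0.03017523, -0.97197758]]), 't': array([0.00584647, 0.55603534, 0.92626661])}
wrist {'fx': 310.4295806267793, 'fy': 310.4295806267793, 'cx': 322.80137082623503, 'cy': 197.1014272282571, 'k1': -0.05314464641780797, 'R': array([[ 0.3343526 , -0.94244419, -0.00269998],
       [-0.8946614 , -0.31829868,  0.31347557],
       [-0.29629263, -0.1023958 , -0.94959243]]), 't': array([-0.67303519, -0.04175986,  0.37985262])}
```

View pics/scene0.png

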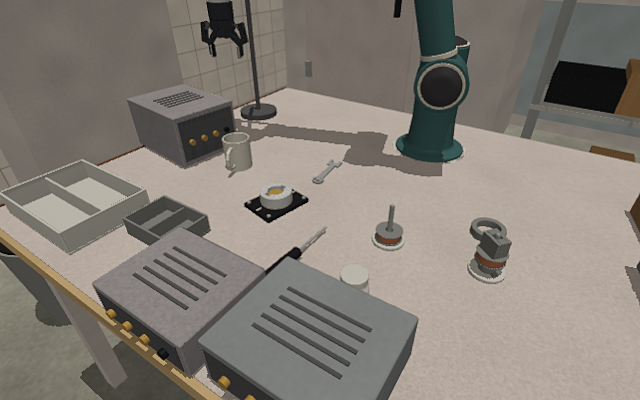

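View pics/top0.png

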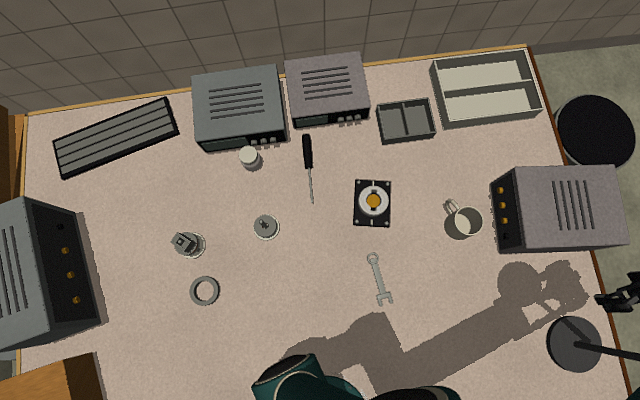

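View pics/wrist0.png

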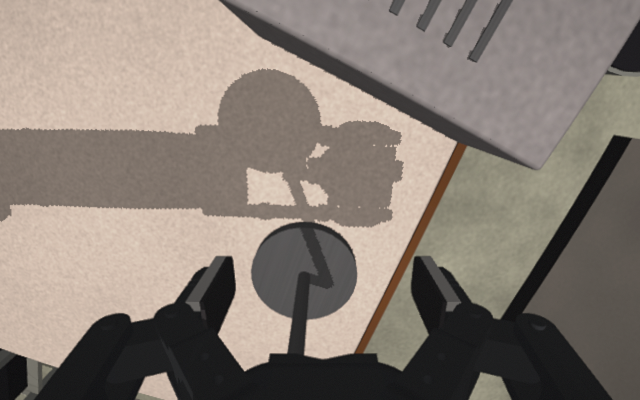

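The coil is at about (187,242) in the top view and the holder at (373,201). In the scene view they are at about (491,250) and (277,197). I'll zoom in on both and cast rays.

```bash
cat > h.py <<'E'
import numpy as np,cv2
def K(c): return np.array([[c['fx'],0,c['cx']],[0,c['fy'],c['cy']],[0,0,1.]])
def ray(c,uv):
    # distortion: x_d = x(1+k1 r^2)
    p=cv2.undistortPoints(np.array([[uv]],float),K(c),np.array([c['k1'],0,0,0,0]))[0,0]
    R=np.array(c['R']);t=np.array(c['t']); return -R.T@t, R.T@np.array([p[0],p[1],1.])
def cast(c,uv,z):
    o,d=ray(c,uv); return o+d*(z-o[2])/d[2]
def proj(c,X):
    R=np.array(c['R']);t=np.array(c['t'])
    return cv2.projectPoints(np.array(X,float).reshape(-1,1,3),cv2.Rodrigues(R)[0],t,K(c),np.array([c['k1'],0,0,0,0]))[0][:,0]
def crop(im,x,y,w,h,s,name):
    cv2.imwrite(name,cv2.resize(im[y:y+h,x:x+w],None,fx=s,fy=s,interpolation=cv2.INTER_NEAREST))
E
python3 - <<'E'
from h import *; from workcell import bot
t=cv2.imread('pics/top0.png');s=cv2.imread('pics/scene0.png')
a=np.hstack([cv2.resize(t[215:275,150:210],(400,400),interpolation=0),cv2.resize(t[170:230,343:403],(400,400),interpolation=0)])
cv2.imwrite('pics/z1.png',a)
a=np.hstack([cv2.resize(s[210:290,450:530],(400,400),interpolation=0),cv2.resize(s[160:240,237:317],(400,400),interpolation=0)])
cv2.imwrite('pics/z2.png',a)
c=bot.get_calibration('top')
for uv,z in [((187,242),.09),((373,201),.042)]: print(cast(c,uv,z))
E
```

```text
[0.47925626 0.27871828 0.09      ]
[ 0.52334924 -0.20324628  0.042     ]
```

View pics/z1.png

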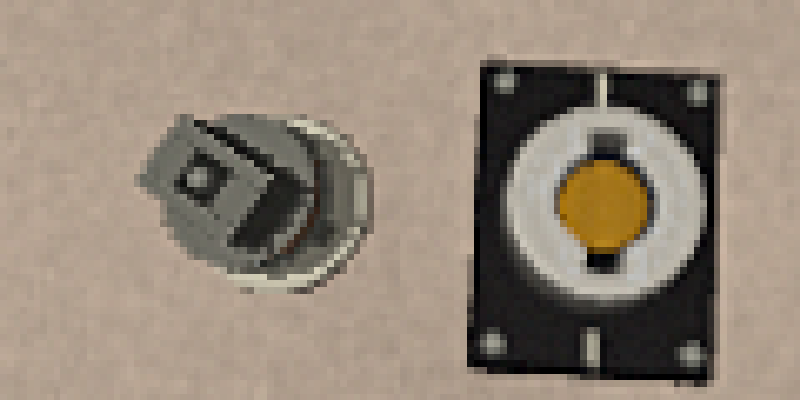

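View pics/z2.png

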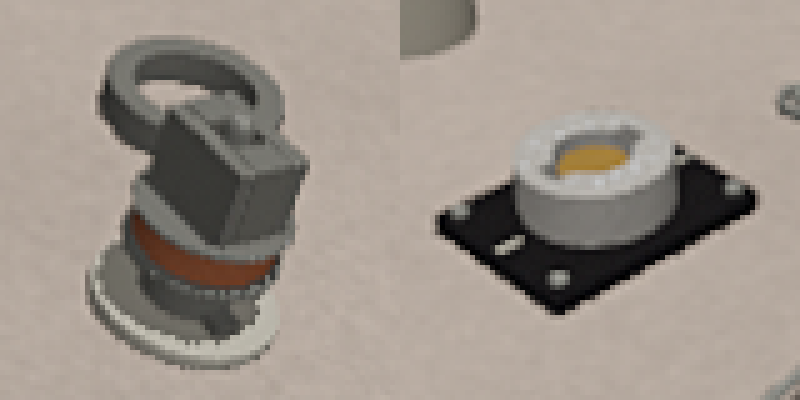

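Coil block top corners in the top view are about (177.5,232), (191,242), (184.5,252) and (170.5,242). The holder's pointers are at zoom (603,90) and (593,348). I'll compute the first poses from these.

```bash
python3 - <<'E'
from h import *; from workcell import bot
from scipy.spatial.transform import Rotation as Ro
c=bot.get_calibration('top')
q=np.array([(183,115),(275,180),(230,245),(137,182)])/6.667-0.5+[150,215]
P=np.array([cast(c,u,.09)for u in q]);print(P.round(4),P.mean(0))
for i in range(4):
    d=P[(i+1)%4]-P[i];print(np.linalg.norm(d),np.degrees(np.arctan2(d[1],d[0])))
# spindle tip
print('hole',cast(c,np.array((200,180))/6.667-.5+[150,215],.09))
f=lambda x,y:np.array((x-400,y))/6.667-.5+[343,170]
a=cast(c,f(603,90),.012);b=cast(c,f(593,348),.012);print(a,b,np.degrees(np.arctan2(*(a-b)[1::-1])))
print('ringtop',cast(c,f(605,203),.042))
im=cv2.imread('pics/top0.png');m=cv2.inRange(im[170:230,343:403],(0,0,0),(60,60,60))
r=cv2.minAreaRect(cv2.findNonZero(m));bx=cv2.boxPoints(r)+[343,170];B=np.array([cast(c,u,.012)for u in bx]);print('plate',r,B.round(4),B.mean(0))
for i in range(2):
    d=B[i+1]-B[i];print(np.linalg.norm(d),np.degrees(np.arctan2(d[1],d[0])))
s=bot.read_state();R=Ro.from_rotvec(s['tcp_rot']).as_matrix();print(R.round(3))
w=bot.get_calibration('wrist');o=-np.array(w['R']).T@w['t'];print('cam in tool',R.T@(o-s['tool_pos']));print((np.array(w['R'])@R).round(3))
E
```

```text
[[0.5086 0.3023 0.09  ]
 [0.4791 0.2693 0.09  ]
 [0.4574 0.2878 0.09  ]
 [0.4859 0.3212 0.09  ]] [0.48278046 0.29512064 0.09      ]
0.0442588681765653 -131.7768337011974
0.0285192361843051 139.58180259986938
0.043900653554485976 49.54347835131158
0.029541293376338325 -39.747533038011255
hole [0.48323015 0.29740375 0.09      ]
[ 0.57982324 -0.21692421  0.012     ] [ 0.47374258 -0.19369467  0.012     ] -12.35166307546873
ringtop [ 0.52607    -0.20440771  0.042     ]
plate ((28.791770935058594, 33.164588928222656), (36.25471115112305, 46.09242248535156), 2.862405300140381) [[ 0.4718 -0.1416  0.012 ]
 [ 0.5979 -0.1692  0.012 ]
 [ 0.5779 -0.2676  0.012 ]
 [ 0.4523 -0.2372  0.012 ]] [ 0.52495805 -0.20388921  0.012     ]
0.12917155255838209 -12.331081146679127
0.10045028834037859 -101.53359328810181
[[ 0.942  0.334 -0.001]
 [ 0.334 -0.942  0.002]
 [ 0.    -0.002 -1.   ]]
cam in tool [ 0.07949807 -0.00058228 -0.13390296]
[[ 0.     1.     0.001]
 [-0.95   0.    -0.314]
 [-0.314 -0.001  0.95 ]]
```

```bash
cat > plan.py <<'E'
import sys,numpy as np
from workcell import bot
from scipy.spatial.transform import Rotation as Ro
def plan(x,y,z,yaw,n,show=8):
    """cylindrical path to TCP x,y,z and tool-x yaw (deg, near current unwrapped by q)"""
    s=bot.read_state();p=s['tool_pos'];R=Ro.from_rotvec(s['tcp_rot']).as_matrix()
    q=s['q'];cy=np.degrees(np.arctan2(R[1,0],R[0,0]))
    uy=np.degrees(q[0]-q[5])+90; cy=cy+360*np.round((uy-cy)/360)
    print('t',s['time'],'p',p.round(4),'yaw',cy.round(2),'q',np.degrees(q).round(1),'F',s['wrist_force'].round(1),'w',round(s['width']*.0854,4),'tilt',R[:,2].round(4))
    f0,r0=np.arctan2(p[1],p[0]),np.hypot(p[0],p[1]);f1,r1=np.arctan2(y,x),np.hypot(x,y)
    def at(k):
        a=k/n;f=f0+(f1-f0)*a;r=r0+(r1-r0)*a
        ya=np.radians(cy+(yaw-cy)*a)
        return np.array([r*np.cos(f),r*np.sin(f),p[2]+(z-p[2])*a]),ya
    for k in range(min(n,show)):
        P0,y0=at(k);P1,_=at(k+1)
        M=np.array([[np.cos(y0),np.sin(y0),0],[np.sin(y0),-np.cos(y0),0],[0,0,-1]])
        print((M.T@(P1-P0)).round(4).tolist(), 'rz',round(-(yaw-cy)/n,2))
if __name__=='__main__':
    a=[float(v) for v in sys.argv[1:]];plan(*a[:4],int(a[4]))
E
python3 plan.py .483 .296 .2 229 26
```

```text
t 0.15 p [ 0.2254 -0.6356  0.2382] yaw 19.53 q [-72.6  15.2  92.   -0.   73.   -2.1] F [ 0.2  0.2 -0.6] w 0.0853 tilt [-6.0e-04  1.7e-03 -1.0e+00]
[0.0458, -0.0057, 0.0015] rz -8.06
[0.0459, -0.0024, 0.0015] rz -8.06
[0.0456, 0.0009, 0.0015] rz -8.06
[0.0452, 0.0041, 0.0015] rz -8.06
[0.0445, 0.0073, 0.0015] rz -8.06
[0.0436, 0.0104, 0.0015] rz -8.06
[0.0424, 0.0134, 0.0015] rz -8.06
[0.0411, 0.0163, 0.0015] rz -8.06
```

Request:
arm_command:
  slide:
    - [0.046, -0.006, 0]
    - [0.046, -0.002, 0]
    - [0.046, 0.001, 0]
    - [0.045, 0.004, 0.001]
    - [0.0445, 0.007, 0.002]
    - [0.0435, 0.0105, 0.002]
    - [0.0425, 0.0135, 0.002]
    - [0.041, 0.0165, 0.002]
  angular:
    - [0, 0, -8.1]
    - [0, 0, -8.1]
    - [0, 0, -8.1]
    - [0, 0, -8.1]
    - [0, 0, -8.1]
    - [0, 0, -8.1]
    - [0, 0, -8.1]
    - [0, 0, -8.1]
  hand: [0.0854, 0.0854, 0.0854, 0.0854, 0.0854, 0.0854, 0.0854, 0.0854]

```text
time: 0.95
tool_pos: [0.4978, -0.3969, 0.2249]
tcp_rot: [-2.29, -2.144, 0.001]
wrist_force: [0.7, -0.1, -0.3]
width: 0.995
```

```bash
python3 plan.py .483 .296 .2 229 19
```

```text
t 0.95 p [ 0.4978 -0.3969  0.2249] yaw 86.22 q [-40.8  11.7  97.6  -0.   71.  -37. ] F [ 0.7 -0.1 -0.3] w 0.0849 tilt [-0.0037  0.0028 -1.    ]
[0.0363, 0.0191, 0.0013] rz -7.51
[0.0347, 0.0213, 0.0013] rz -7.51
[0.0331, 0.0235, 0.0013] rz -7.51
[0.0313, 0.0255, 0.0013] rz -7.51
[0.0293, 0.0273, 0.0013] rz -7.51
[0.0273, 0.029, 0.0013] rz -7.51
[0.0252, 0.0306, 0.0013] rz -7.51
[0.0229, 0.032, 0.0013] rz -7.51
```

Request:
arm_command:
  slide:
    - [0.0405, 0.0215, 0]
    - [0.0385, 0.024, 0]
    - [0.0365, 0.0265, 0]
    - [0.0345, 0.029, 0]
    - [0.0325, 0.031, 0]
    - [0.03, 0.033, 0]
    - [0.0275, 0.0345, 0]
    - [0.0245, 0.036, 0]
  angular:
    - [0, 0, -8.4]
    - [0, 0, -8.4]
    - [0, 0, -8.4]
    - [0, 0, -8.4]
    - [0, 0, -8.4]
    - [0, 0, -8.4]
    - [0, 0, -8.4]
    - [0, 0, -8.4]
  hand: [0.0854, 0.0854, 0.0854, 0.0854, 0.0854, 0.0854, 0.0854, 0.0854]

```text
time: 1.75
tool_pos: [0.597, -0.0425, 0.2219]
tcp_rot: [-0.679, -3.06, -0.005]
wrist_force: [0.8, 0.2, -0.8]
width: 1.003
```

```bash
python3 plan.py .483 .296 .2 229 9
```

```text
t 1.75 p [ 0.597  -0.0425  0.2219] yaw 154.98 q [ -6.6   7.8 102.5   0.2  70.1 -71.7] F [ 0.8  0.2 -0.8] w 0.0856 tilt [-0.006   0.0047 -1.    ]
[0.0193, 0.0365, 0.0024] rz -8.22
[0.0165, 0.0376, 0.0024] rz -8.22
[0.0135, 0.0385, 0.0024] rz -8.22
[0.0106, 0.0392, 0.0024] rz -8.22
[0.0076, 0.0396, 0.0024] rz -8.22
[0.0046, 0.0398, 0.0024] rz -8.22
[0.0017, 0.0398, 0.0024] rz -8.22
[-0.0013, 0.0396, 0.0024] rz -8.22
```

Request:
arm_command:
  slide:
    - [0.0195, 0.0365, 0]
    - [0.0165, 0.0375, 0]
    - [0.0135, 0.0385, 0]
    - [0.0105, 0.039, 0]
    - [0.0075, 0.0395, 0]
    - [0.0045, 0.04, 0]
    - [0.0015, 0.04, 0]
    - [-0.0015, 0.0395, 0]
  angular:
    - [0, 0, -8.4]
    - [0, 0, -8.4]
    - [0, 0, -8.4]
    - [0, 0, -8.4]
    - [0, 0, -8.4]
    - [0, 0, -8.4]
    - [0, 0, -8.4]
    - [0, 0, -8.4]
  hand: [0.0854, 0.0854, 0.0854, 0.0854, 0.0854, 0.0854, 0.0854, 0.0854]

```text
time: 2.55
tool_pos: [0.4945, 0.2749, 0.2215]
tcp_rot: [1.168, -2.91, -0.012]
wrist_force: [0.2, -0.4, 0.2]
width: 0.996
```

```bash
python3 plan.py .483 .296 .2 229 2; python3 - <<'E'
from h import *; from workcell import bot;import pickle
c=bot.get_calibration('wrist');im=bot.read_camera('wrist')[:,:,::-1];cv2.imwrite('pics/w1.png',im);pickle.dump(c,open('w1.pkl','wb'))
E
```

```text
t 2.55 p [0.4945 0.2749 0.2215] yaw 223.73 q [  26.3    4.2  106.5    0.5   69.6 -107.6] F [ 0.2 -0.4  0.2] w 0.0851 tilt [-0.0079  0.0049 -1.    ]
[-0.0033, 0.0116, 0.0108] rz -2.63
[-0.0035, 0.0115, 0.0108] rz -2.63
```

View pics/w1.png

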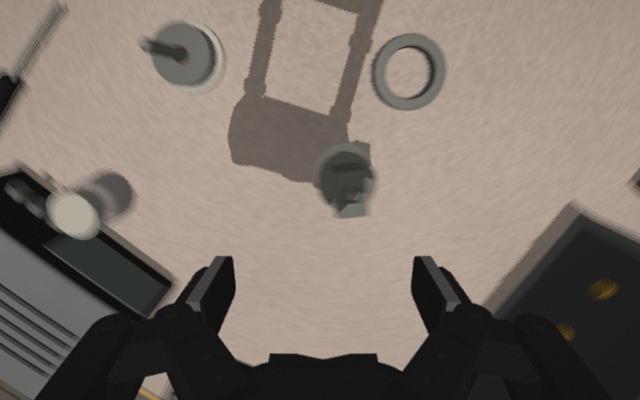

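The blurred wrist view shows the coil at about (345,185) with the reel and tape behind it. I'll move to hover, settle and look again.

Request:
arm_command:
  slide:
    - [-0.0035, 0.0115, 0.01]
    - [-0.0035, 0.0115, 0.01]
    - [0, 0, 0]
    - [0, 0, 0]
    - [0, 0, 0]
    - [0, 0, 0]
    - [0, 0, 0]
    - [0, 0, 0]
  angular:
    - [0, 0, -2.6]
    - [0, 0, -2.6]
    - [0, 0, 0]
    - [0, 0, 0]
    - [0, 0, 0]
    - [0, 0, 0]
    - [0, 0, 0]
    - [0, 0, 0]
  hand: [0.0854, 0.0854, 0.0854, 0.0854, 0.0854, 0.0854, 0.0854, 0.0854]

```text
time: 3.4
tool_pos: [0.4788, 0.3009, 0.201]
tcp_rot: [1.314, -2.846, -0.017]
wrist_force: [-0.0, 1.0, 0.2]
width: 0.999
```

```bash
python3 plan.py .483 .296 .2 229 2; python3 - <<'E'
from h import *; from workcell import bot;import pickle
c=bot.get_calibration('wrist');im=bot.read_camera('wrist')[:,:,::-1];cv2.imwrite('pics/w2.png',im);pickle.dump(c,open('w2.pkl','wb'))
print(proj(c,[[.483,.296,.09],[.483,.296,.008]]))
crop(im,260,130,160,120,5,'pics/w2c.png')
E
```

```text
t 3.4 p [0.4788 0.3009 0.201 ] yaw 229.55 q [  29.2    5.1  107.7    0.7   67.5 -110.6] F [-0.   1.   0.2] w 0.0853 tilt [-0.0108  0.0072 -0.9999]
[0.0005, -0.0032, 0.0005] rz 0.28
[0.0005, -0.0032, 0.0005] rz 0.28
[[311.9549374  196.43730884]
 [313.48068745 172.8127157 ]]
```

View pics/w2c.png

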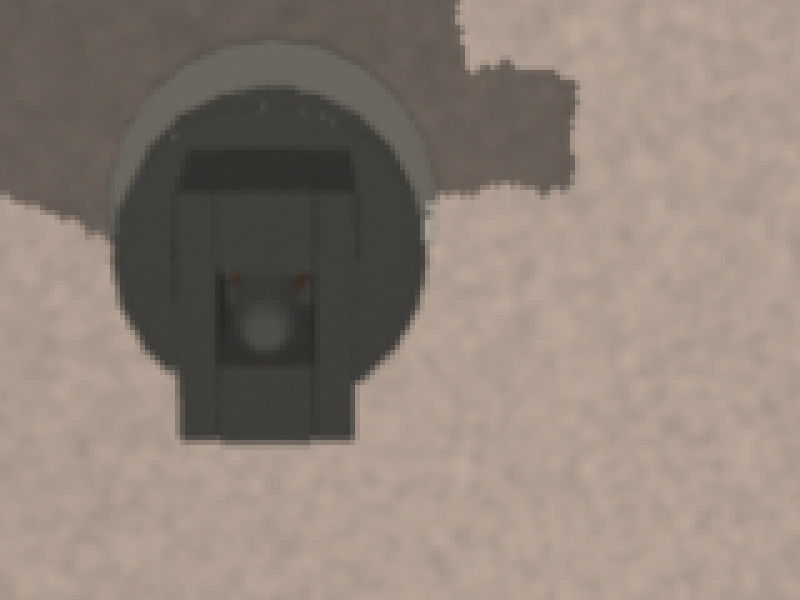

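The crop shows the grip block's top edges upright at zoomed columns 176 to 356 and rows 190 to 440. That means the jaws are square to the block.

```bash
python3 - <<'E'
from h import *;import pickle
c=pickle.load(open('w2.pkl','rb'))
q=(np.array([(176,190),(357,190),(354,441),(180,441)])-2)/5+[260,130]
P=np.array([cast(c,u,.09)for u in q]);print(P.round(4),P.mean(0))
for i in range(4):
    d=P[(i+1)%4]-P[i];print(np.linalg.norm(d),np.degrees(np.arctan2(d[1],d[0])))
h=(np.array([(218,272),(315,272),(315,367),(218,367)])-2)/5+[260,130]
print(np.mean([cast(c,u,.09)for u in h],axis=0),'tip',cast(c,(np.array((266,326))-2)/5+[260,130],.096))
E
```

```text
[[0.4774 0.2686 0.09  ]
 [0.4553 0.2876 0.09  ]
 [0.4837 0.3206 0.09  ]
 [0.5061 0.3013 0.09  ]] [0.48061174 0.2945209  0.09      ]
0.029177829548018733 139.3688526678786
0.04360285561013627 49.36081325185799
0.029573923678840368 -40.73189640641913
0.04355270917572164 -131.16022512704106
[0.48077861 0.29464396 0.09      ] tip [0.48018267 0.29399002 0.096     ]
```

```bash
cat > lin.py <<'E'
import sys,numpy as np
from workcell import bot
from scipy.spatial.transform import Rotation as Ro
x,y,z,yaw,n=[float(v) for v in sys.argv[1:6]];n=int(n)
s=bot.read_state();p=s['tool_pos'];R=Ro.from_rotvec(s['tcp_rot']);M=R.as_matrix()
print('t',round(s['time'],2),'p',p.round(4),'yaw',np.degrees(np.arctan2(M[1,0],M[0,0])).round(2)%360,'q',np.degrees(s['q']).round(1),'F',s['wrist_force'].round(1),'T',s['torque'].round(2),'w',round(s['width']*85.4,1),'tilt',M[:,2].round(4))
yw=np.radians(yaw);T=Ro.from_matrix(np.array([[np.cos(yw),np.sin(yw),0],[np.sin(yw),-np.cos(yw),0],[0,0,-1]]))
rv=(R.inv()*T).as_rotvec();print('total rot',np.degrees(rv).round(2),'per row',np.degrees(rv/n).round(2))
for k in range(min(n,8)):
    Rk=(R*Ro.from_rotvec(rv*k/n)).as_matrix();print((Rk.T@(np.array([x,y,z])-p)/n).round(4).tolist())
E
python3 lin.py .481 .295 .066 229.2 8
```

```text
t 3.45 p [0.4788 0.3009 0.201 ] yaw 229.56 q [  29.2    5.1  107.7    0.7   67.5 -110.6] F [0.2 0.2 0.9] T [-0.03  0.06  0.01] w 85.3 tilt [-0.0108  0.0071 -0.9999]
total rot [ 0.74 -0.09  0.36] per row [ 0.09 -0.01  0.04]
[0.0004, -0.0009, 0.0169]
[0.0004, -0.0009, 0.0169]
[0.0004, -0.0009, 0.0169]
[0.0004, -0.0008, 0.0169]
[0.0004, -0.0008, 0.0169]
[0.0004, -0.0008, 0.0169]
[0.0004, -0.0007, 0.0169]
[0.0004, -0.0007, 0.0169]
```

Request:
arm_command:
  slide:
    - [0.001, -0.003, 0]
    - [0.001, -0.003, 0.01]
    - [0.001, 0, 0.025]
    - [0, 0, 0.03]
    - [0, 0, 0.03]
    - [0, 0, 0.02]
    - [0, 0, 0.01]
    - [0, 0, 0]
  angular:
    - [0.4, 0, 0.2]
    - [0.4, -0.1, 0.2]
    - [0, 0, 0]
    - [0, 0, 0]
    - [0, 0, 0]
    - [0, 0, 0]
    - [0, 0, 0]
    - [0, 0, 0]
  hand: [0.0854, 0.0854, 0.08, 0.075, 0.07, 0.07, 0.07, 0.07]

```text
time: 4.25
tool_pos: [0.4832, 0.2931, 0.0706]
tcp_rot: [-1.301, 2.853, -0.006]
wrist_force: [0.1, 1.2, 0.4]
width: 0.818
```

```bash
python3 lin.py .481 .295 .066 229.2 2
```

```text
t 4.25 p [0.4832 0.2931 0.0706] yaw 229.04 q [  28.8   12.5  114.4   -0.3   52.8 -110. ] F [0.1 1.2 0.4] T [ 0.04  0.03 -0.06] w 69.9 tilt [ 0.0064 -0.001  -1.    ]
total rot [-0.31  0.2  -0.16] per row [-0.16  0.1  -0.08]
[0.0, 0.0015, 0.0023]
[0.0, 0.0015, 0.0023]
```

Request:
arm_command:
  slide:
    - [0, 0.0015, 0.002]
    - [0, 0.0015, 0.002]
    - [0, 0, 0]
    - [0, 0, 0]
    - [0, 0, 0]
    - [0, 0, 0]
    - [0, 0, 0]
    - [0, 0, 0]
  angular:
    - [-0.2, 0.1, -0.1]
    - [-0.1, 0.1, -0.1]
    - [0, 0, 0]
    - [0, 0, 0]
    - [0, 0, 0]
    - [0, 0, 0]
    - [0, 0, 0]
    - [0, 0, 0]
  hand: [0.07, 0.07, 0.055, 0.045, 0.04, 0.025, 0.02, 0.02]
  squeeze: 60

```text
time: 5.05
tool_pos: [0.4841, 0.297, 0.0712]
tcp_rot: [-1.306, 2.848, 0.001]
wrist_force: [0.5, -0.2, -2.2]
width: 0.341
```

```bash
python3 lin.py .481 .295 .2 229.2 8
```

```text
t 5.05 p [0.4841 0.297  0.0712] yaw 229.26 q [  29.    12.7  114.2   -0.    52.7 -110.2] F [ 0.5 -0.2 -2.2] T [ 0.01 -0.02 -0.02] w 29.1 tilt [ 0.0072  0.0038 -1.    ]
total rot [-0.17  0.43  0.06] per row [-0.02  0.05  0.01]
[0.0003, 0.0001, -0.0161]
[0.0003, 0.0001, -0.0161]
[0.0004, 0.0001, -0.0161]
[0.0004, 0.0001, -0.0161]
[0.0004, 0.0001, -0.0161]
[0.0004, 0.0001, -0.0161]
[0.0004, 0.0001, -0.0161]
[0.0004, 0.0001, -0.0161]
```

Width is 29 mm, so the block is gripped. Lifting straight up.

Request:
arm_command:
  slide:
    - [0, 0, -0.01]
    - [0, 0, -0.02]
    - [0, 0, -0.02]
    - [0, 0, -0.02]
    - [0, 0, -0.02]
    - [0, 0, -0.02]
    - [0, 0, -0.02]
    - [0, 0, -0.01]
  angular:
    - [0, 0, 0]
    - [0, 0, 0]
    - [0, 0, 0]
    - [0, 0, 0]
    - [0, 0, 0]
    - [0, 0, 0]
    - [0, 0, 0]
    - [0, 0, 0]
  hand: [0.02, 0.02, 0.02, 0.02, 0.02, 0.02, 0.02, 0.02]

```text
time: 5.85
tool_pos: [0.4818, 0.2957, 0.2163]
tcp_rot: [-1.307, 2.851, 0.001]
wrist_force: [0.1, 1.1, -2.6]
width: 0.338
```

```bash
python3 plan.py .525 -.204 .2 167.7 14;  python3 - <<'E'
from h import *; from workcell import bot;import pickle
im=bot.read_camera('wrist')[:,:,::-1];cv2.imwrite('pics/w3.png',im)
im=bot.read_camera('scene')[:,:,::-1];crop(im,420,150,130,150,4,'pics/s3.png')
E
```

```text
t 5.85 p [0.4818 0.2957 0.2163] yaw 229.25 q [  29.     4.   107.3   -0.    68.4 -110.2] F [ 0.1  1.1 -2.6] w 0.0289 tilt [ 0.005   0.0027 -1.    ]
[0.0126, -0.035, 0.0012] rz 4.4
[0.0122, -0.0351, 0.0012] rz 4.4
[0.0118, -0.0352, 0.0012] rz 4.4
[0.0114, -0.0353, 0.0012] rz 4.4
[0.0111, -0.0355, 0.0012] rz 4.4
[0.0107, -0.0356, 0.0012] rz 4.4
[0.0103, -0.0357, 0.0012] rz 4.4
[0.0099, -0.0358, 0.0012] rz 4.4
```

View pics/w3.png

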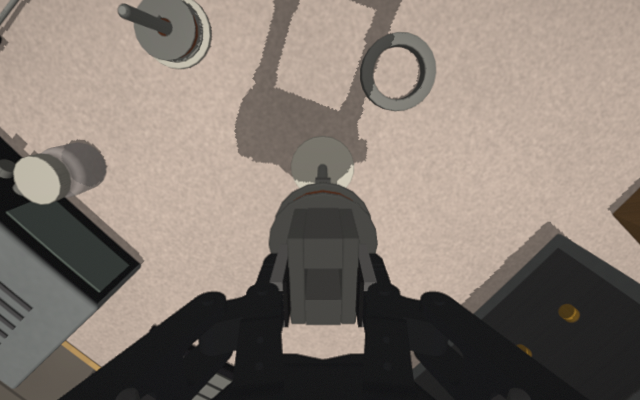

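View pics/s3.png

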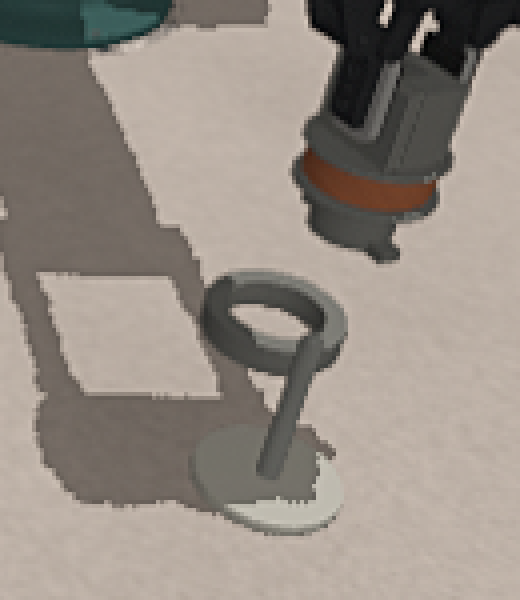

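The coil is lifted clear of the post; in the wrist view the block is between the pads at about (323,280). I'll measure how the coil sits in the tool.

```bash
python3 - <<'E'
from h import *
im=cv2.imread('pics/w3.png');crop(im,255,170,140,165,4,'pics/w3c.png')
E
```

```text
(no output)
```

View pics/w3c.png

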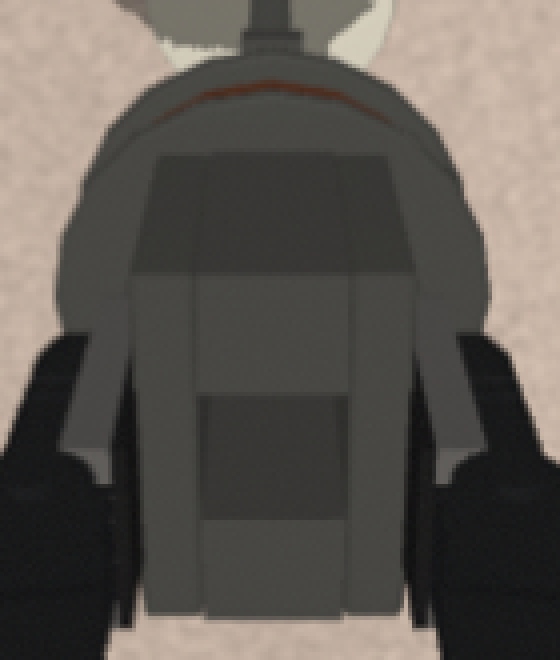

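```bash
python3 - <<'E'
from h import *; from workcell import bot
from scipy.spatial.transform import Rotation as Ro
c=bot.get_calibration('wrist');s=bot.read_state();R=Ro.from_rotvec(s['tcp_rot']).as_matrix();p=s['tool_pos'];print(p)
f=lambda a:(np.array(a)-1.5)/4+[255,170]
top=[f(v) for v in [(132,272),(416,272),(404,612),(145,612)]]
def castt(u,zt):
    o,d=ray(c,u);o=R.T@(o-p);d=R.T@d;return o+d*(zt-o[2])/d[2]
for zt in(-.011,-.015,-.019,-.023):
    P=np.array([castt(u,zt)for u in top]);print(zt,P.mean(0).round(4),[np.linalg.norm(P[(i+1)%4]-P[i]).round(4) for i in range(4)],P[:,:2].round(4).tolist())
for zt in(.012,.017,.02): print(zt,[castt(f(v),zt).round(4) for v in((157,155),(389,155))])
hole=[f(v) for v in [(200,397),(347,397),(347,519),(203,519)]]
print(np.mean([castt(u,-.019) for u in hole],0))
E
```

```text
[0.48218261 0.29590184 0.21601143]
-0.011 [-0.0009  0.0014 -0.011 ] [np.float64(0.031), np.float64(0.0458), np.float64(0.0316), np.float64(0.0458)] [[0.022, -0.0142], [0.022, 0.0168], [-0.0238, 0.0172], [-0.0238, -0.0144]]
-0.015 [ 0.0018  0.0014 -0.015 ] [np.float64(0.03), np.float64(0.0443), np.float64(0.0305), np.float64(0.0443)] [[0.0239, -0.0137], [0.0239, 0.0163], [-0.0204, 0.0167], [-0.0204, -0.0139]]
-0.019 [ 0.0045  0.0014 -0.019 ] [np.float64(0.029), np.float64(0.0428), np.float64(0.0295), np.float64(0.0428)] [[0.0259, -0.0132], [0.0259, 0.0158], [-0.017, 0.0161], [-0.0169, -0.0134]]
-0.023 [ 0.0071  0.0013 -0.023 ] [np.float64(0.028), np.float64(0.0413), np.float64(0.0285), np.float64(0.0413)] [[0.0278, -0.0127], [0.0278, 0.0153], [-0.0135, 0.0156], [-0.0135, -0.0129]]
0.012 [array([ 0.0271, -0.0133,  0.012 ]), array([0.0271, 0.0158, 0.012 ])]
0.017 [array([ 0.0252, -0.0138,  0.017 ]), array([0.0252, 0.0163, 0.017 ])]
0.02 [array([ 0.0241, -0.0141,  0.02  ]), array([0.0241, 0.0166, 0.02  ])]
[ 0.00351691  0.00135126 -0.019     ]
```

```bash
python3 plan.py .584 -.217 .205 167.7 13
```

```text
t 5.95 p [0.4822 0.2959 0.216 ] yaw 229.25 q [  29.     4.   107.3   -0.    68.3 -110.2] F [ 0.4  0.5 -1.4] w 0.0288 tilt [ 0.0059  0.0032 -1.    ]
[0.0092, -0.0387, 0.0008] rz 4.73
[0.0088, -0.0392, 0.0008] rz 4.73
[0.0084, -0.0396, 0.0008] rz 4.73
[0.008, -0.04, 0.0008] rz 4.73
[0.0075, -0.0403, 0.0008] rz 4.73
[0.0071, -0.0407, 0.0008] rz 4.73
[0.0067, -0.0411, 0.0008] rz 4.73
[0.0062, -0.0415, 0.0008] rz 4.73
```

Request:
arm_command:
  slide:
    - [0.009, -0.03, 0]
    - [0.009, -0.039, 0]
    - [0.0085, -0.0395, 0]
    - [0.008, -0.04, 0]
    - [0.0075, -0.0405, 0]
    - [0.007, -0.041, 0]
    - [0.0065, -0.041, 0]
    - [0.006, -0.0415, 0]
  angular:
    - [0, 0, 4.7]
    - [0, 0, 4.7]
    - [0, 0, 4.7]
    - [0, 0, 4.7]
    - [0, 0, 4.7]
    - [0, 0, 4.7]
    - [0, 0, 4.7]
    - [0, 0, 4.7]
  hand: [0.02, 0.02, 0.02, 0.02, 0.02, 0.02, 0.02, 0.02]

```text
time: 6.75
tool_pos: [0.5901, -0.0046, 0.2036]
tcp_rot: [0.294, -3.119, -0.007]
wrist_force: [1.0, 0.0, -1.9]
width: 0.341
```

```bash
python3 plan.py .584 -.217 .205 167.7 6
```

```text
t 6.75 p [ 0.5901 -0.0046  0.2036] yaw 190.77 q [  -3.     7.8  104.5    0.2   68.3 -103.8] F [ 1.   0.  -1.9] w 0.0291 tilt [-0.0094  0.0035 -0.9999]
[0.0023, -0.0347, -0.0002] rz 3.84
[0.0021, -0.0351, -0.0002] rz 3.84
[0.0018, -0.0354, -0.0002] rz 3.84
[0.0016, -0.0357, -0.0002] rz 3.84
[0.0013, -0.0361, -0.0002] rz 3.84
[0.001, -0.0364, -0.0002] rz 3.84
```

Request:
arm_command:
  slide:
    - [0.0025, -0.035, -0.002]
    - [0.002, -0.035, -0.002]
    - [0.002, -0.0355, -0.002]
    - [0.0015, -0.036, -0.002]
    - [0.0015, -0.035, -0.002]
    - [0.001, -0.02, 0]
    - [0, 0, 0]
    - [0, 0, 0]
  angular:
    - [0, 0, 3.8]
    - [0, 0, 3.8]
    - [0, 0, 3.8]
    - [0, 0, 3.8]
    - [0, 0, 3.8]
    - [0, 0, 3.8]
    - [0, 0, 0]
    - [0, 0, 0]
  hand: [0.02, 0.02, 0.02, 0.02, 0.02, 0.02, 0.02, 0.02]

```text
time: 7.55
tool_pos: [0.5769, -0.213, 0.1981]
tcp_rot: [-0.365, -3.089, -0.007]
wrist_force: [-0.3, -0.2, -1.8]
width: 0.34
```

```bash
python3 lin.py .525 -.204 .2 167.7 4; python3 - <<'E'
from h import *; from workcell import bot;import pickle
s=bot.read_state();c=bot.get_calibration('wrist');im=bot.read_camera('wrist')[:,:,::-1];cv2.imwrite('pics/w4.png',im);pickle.dump((c,s),open('w4.pkl','wb'))
E
```

```text
t 7.55 p [ 0.5769 -0.213   0.1981] yaw 166.51 q [-22.5  11.4 100.8  -0.2  69.5 -98.9] F [-0.3 -0.2 -1.8] T [0.02 0.03 0.  ] w 29.0 tilt [-0.03    0.0084 -0.9995]
total rot [ 0.08 -1.78 -1.19] per row [ 0.02 -0.45 -0.3 ]
[0.0132, -0.0008, -0.0001]
[0.0132, -0.0008, -0.0002]
[0.0132, -0.0007, -0.0003]
[0.0132, -0.0006, -0.0004]
```

View pics/w4.png

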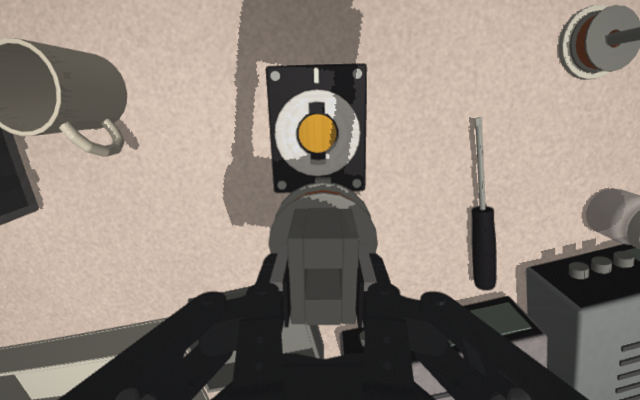

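The holder is fully in view in the wrist picture: ring at about (318,132), slots at about (317,107) and (317,157), front pointer at (317,75).

```bash
python3 - <<'E'
from h import *
im=cv2.imread('pics/w4.png');crop(im,260,58,112,140,5,'pics/w4c.png')
E
```

```text
(no output)
```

View pics/w4c.png

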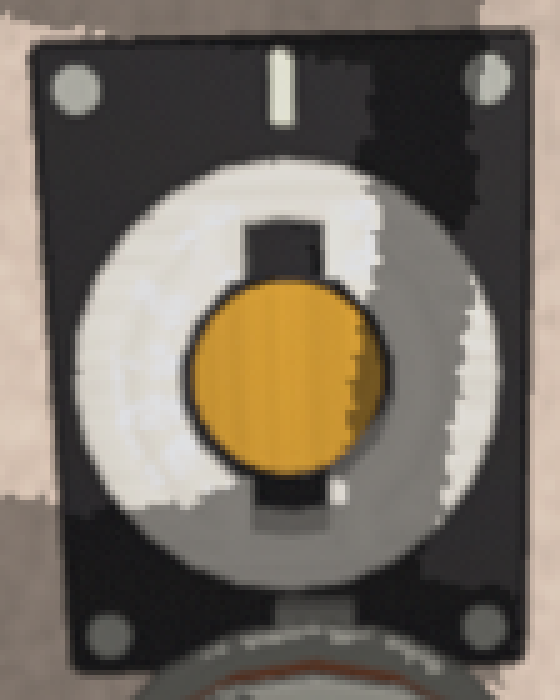

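```bash
python3 - <<'E'
from h import *;import pickle
from scipy.spatial.transform import Rotation as Ro
c,s=pickle.load(open('w4.pkl','rb'))
f=lambda a:(np.array(a)-2.)/5+[260,58]
C=lambda a,z=.042:cast(c,f(a),z)
a,b=C((284,220)),C((289,531));d=a-b
print('slot',a,b,(a+b)/2,np.linalg.norm(d),np.degrees(np.arctan2(d[1],d[0])))
l,r,t,bo=C((75,372)),C((501,372)),C((287,157)),C((287,588))
print('ring',(l+r)/2,(t+bo)/2,np.linalg.norm(l-r),np.linalg.norm(t-bo))
# pointer & plate
for u in[(282,47),(283,128)]:print(C(u,.012))
P=[C(u,.012) for u in[(32,45),(528,32),(523,660),(77,672)]];print('plate',np.array(P).round(4),np.mean(P,0))
for i in range(4):
    d=P[(i+1)%4]-P[i];print(np.linalg.norm(d),np.degrees(np.arctan2(d[1],d[0])))
R=Ro.from_rotvec(s['tcp_rot']).as_matrix();print('ringcentre in tool',R.T@((a+b)/2-s['tool_pos']))
# coil corners in this picture
im=cv2.imread('pics/w4.png');crop(im,255,170,140,165,4,'pics/w4d.png')
E
```

```text
slot [ 0.49670553 -0.19944898  0.042     ] [ 0.55230004 -0.2121235   0.042     ] [ 0.52450279 -0.20578624  0.042     ] 0.05702099100536825 167.15712590827096
ring [ 0.5231958  -0.20519318  0.042     ] [ 0.52461961 -0.20573448  0.042     ] 0.07906189023002336 0.07902750713864082
[ 0.46458067 -0.19252115  0.012     ]
[ 0.4792272  -0.19591416  0.012     ]
plate [[ 0.4527 -0.2397  0.012 ]
 [ 0.4729 -0.1454  0.012 ]
 [ 0.5966 -0.1715  0.012 ]
 [ 0.5767 -0.2657  0.012 ]] [ 0.5247302 -0.2055761  0.012    ]
0.0964424774278733 77.88231003744006
0.12641447380890938 -11.93519385475098
0.09621499757086474 -101.92534646091342
0.12673839750646368 168.1674245655065
ringcentre in tool [ 0.04775285 -0.00538569  0.15764279]
```

View pics/w4d.png

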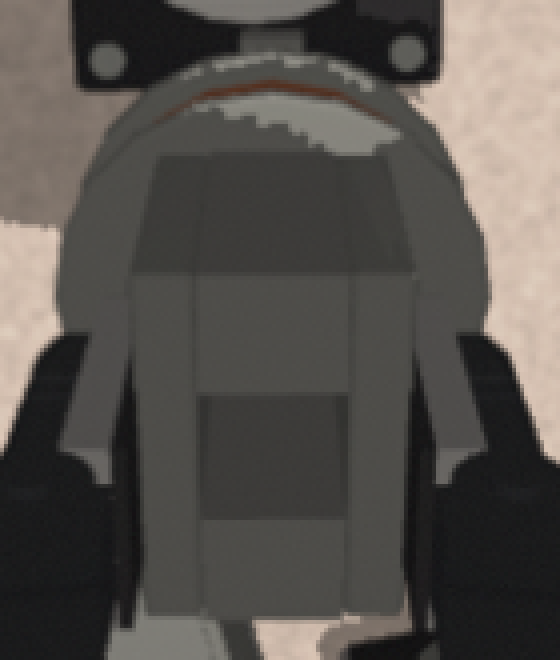

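```bash
python3 lin.py .527 -.206 .195 167.7 4
```

```text
t 7.6 p [ 0.5767 -0.2128  0.1979] yaw 166.54 q [-22.4  11.5 100.9  -0.3  69.5 -98.9] F [-0.   0.8 -1.6] T [-0.04 -0.    0.02] w 28.9 tilt [-0.0306  0.0081 -0.9995]
total rot [ 0.06 -1.82 -1.16] per row [ 0.02 -0.45 -0.29]
[0.0125, -0.0013, 0.0011]
[0.0125, -0.0012, 0.001]
[0.0125, -0.0011, 0.0009]
[0.0125, -0.0011, 0.0008]
```

Request:
arm_command:
  slide:
    - [0.0125, -0.0015, 0]
    - [0.0125, -0.001, 0]
    - [0.0125, -0.001, 0]
    - [0.0125, -0.001, 0]
    - [0, 0, 0.02]
    - [0, 0, 0.03]
    - [0, 0, 0.02]
    - [0, 0, 0]
  angular:
    - [0, -0.5, -0.3]
    - [0, -0.5, -0.3]
    - [0, -0.4, -0.3]
    - [0, -0.4, -0.3]
    - [0, 0, 0]
    - [0, 0, 0]
    - [0, 0, 0]
    - [0, 0, 0]
  hand: [0.02, 0.02, 0.02, 0.02, 0.02, 0.02, 0.02, 0.02]

```text
time: 8.4
tool_pos: [0.5263, -0.1936, 0.1248]
tcp_rot: [-0.304, -3.126, -0.008]
wrist_force: [-0.6, 0.3, -2.3]
width: 0.338
```

```bash
python3 lin.py .527 -.206 .116 167.7 2; python3 - <<'E'
from h import *; from workcell import bot;import pickle
im=bot.read_camera('scene')[:,:,::-1];cv2.imwrite('pics/s5.png',im)
im2=bot.read_camera('top')[:,:,::-1];cv2.imwrite('pics/t5.png',im2)
a=np.hstack([cv2.resize(im[140:230,230:320],(400,400),interpolation=0),cv2.resize(im2[150:230,333:413],(400,400),interpolation=0)])
cv2.imwrite('pics/z5.png',a)
E
```

```text
t 8.4 p [ 0.5263 -0.1936  0.1248] yaw 168.9 q [ -22.9    8.6  112.5    0.3   59.  -102. ] F [-0.6  0.3 -2.3] T [0.06 0.   0.03] w 28.9 tilt [-0.      0.0052 -1.    ]
total rot [ 0.29 -0.06  1.2 ] per row [ 0.15 -0.03  0.6 ]
[-0.0016, -0.006, 0.0044]
[-0.0016, -0.006, 0.0044]
```

View pics/z5.png

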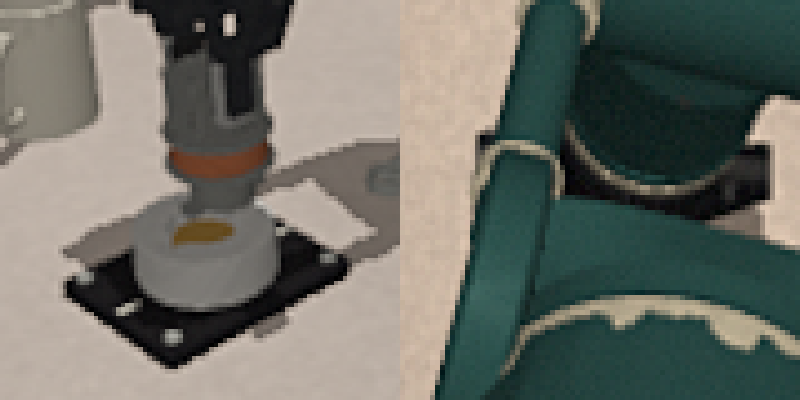

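In the scene view the coil hovers above the holder, visibly short of the bore centre; the state agrees (y is 12 mm off). The top camera's view is blocked by the arm. I'll correct the position.

Request:
arm_command:
  slide:
    - [-0.001, -0.006, 0]
    - [-0.001, -0.006, 0]
    - [0, 0, 0]
    - [0, 0, 0]
    - [0, 0, 0]
    - [0, 0, 0]
    - [0, 0, 0]
    - [0, 0, 0]
  angular:
    - [0.2, 0, 0.6]
    - [0.1, 0, 0.6]
    - [0, 0, 0]
    - [0, 0, 0]
    - [0, 0, 0]
    - [0, 0, 0]
    - [0, 0, 0]
    - [0, 0, 0]
  hand: [0.02, 0.02, 0.02, 0.02, 0.02, 0.02, 0.02, 0.02]

```text
time: 9.3
tool_pos: [0.5319, -0.2093, 0.1338]
tcp_rot: [0.337, 3.11, -0.008]
wrist_force: [-0.7, -0.6, -1.6]
width: 0.339
```

```bash
python3 lin.py .527 -.206 .116 167.7 2; python3 - <<'E'
from h import *; from workcell import bot;import pickle
im=bot.read_camera('scene')[:,:,::-1];cv2.imwrite('pics/s6.png',im)
crop(im,230,120,100,110,6,'pics/z6.png')
E
```

```text
t 9.3 p [ 0.5319 -0.2093  0.1338] yaw 167.62 q [ -24.     8.6  111.4   -0.    59.2 -101.5] F [-0.7 -0.6 -1.6] T [0.04 0.01 0.01] w 29.0 tilt [ 0.0123 -0.0062 -0.9999]
total rot [-0.2   0.76 -0.08] per row [-0.1   0.38 -0.04]
[0.0029, 0.0011, 0.0088]
[0.0028, 0.0011, 0.0089]
```

View pics/z6.png

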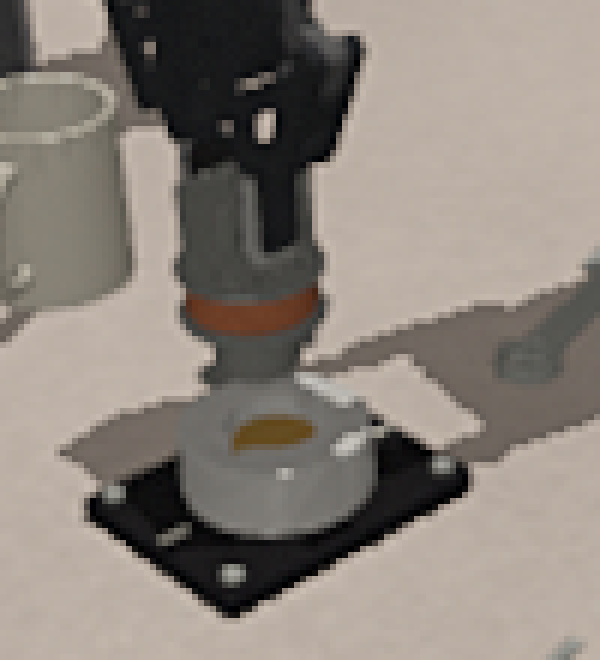

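```bash
python3 - <<'E'
from h import *; from workcell import bot
c=bot.get_calibration('scene');im=cv2.imread('pics/s6.png')
hsv=cv2.cvtColor(im,cv2.COLOR_BGR2HSV)
m=((hsv[...,0]<12)&(hsv[...,1]>110)).astype(np.uint8);m[:,:250]=0;m[:,300:]=0;m[:150]=0;m[190:]=0
ys,xs=np.nonzero(m);print('band',xs.min(),xs.max(),ys.min(),ys.max())
for y in range(ys.min(),ys.max()+1):
    r=xs[ys==y]; print(y,r.min(),r.max(),end=' | ')
print()
def circ(x,y,z,r):
    a=np.linspace(0,2*np.pi,181);return proj(c,np.c_[x+r*np.cos(a),y+r*np.sin(a),0*a+z])
for x,y in[(.5319,-.2093),(.5295,-.2088)]:
    for z in(.068+.0345,):
        p=circ(x,y,z,.0285);print('coil pred',(x,y),p[:,0].min(),p[:,0].max(), 'ctr',proj(c,[[x,y,z]])[0])
p=circ(.5247,-.2055,.042,.04);print('ring pred',p.min(0),p.max(0))
p=circ(.5247,-.2055,.012,.04);print('ring base pred',p.min(0),p.max(0))
# ring silhouette
r=im[190:206,250:300].astype(int);
for y in(190,195,200):print(y,im[y,255:265].mean(1).round(),im[y,288:298].mean(1).round())
s0=cv2.imread('pics/scene0.png')
for y in(190,195,200):print(y,s0[y,255:265].mean(1).round(),s0[y,288:298].mean(1).round())
E
```

```text
band 261 282 168 175
168 281 282 | 169 261 282 | 170 261 282 | 171 261 281 | 172 262 281 | 173 263 279 | 174 264 277 | 175 268 273 | 
coil pred (0.5319, -0.2093) 258.3265401553682 282.72093432825784 ctr [270.5653659  168.90856524]
coil pred (0.5295, -0.2088) 259.1723234628532 283.5204205938546 ctr [271.38710501 168.54797341]
ring pred [259.22031005 181.2730143 ] [292.01547882 198.74534864]
ring base pred [260.42368875 191.19401547] [292.61219824 209.07384236]
190 [107. 108. 108. 108. 107. 108. 109. 109. 107. 107.] [106. 106. 107.  81.  16.  55. 146. 163. 169. 184.]
195 [110. 111. 115. 104.  84.  97. 111. 111. 108. 108.] [150. 122.  99.  89.  54.   8.  12.  13.  15.  12.]
200 [ 15.  11.  15.  13.  19.  83. 109. 108. 110. 111.] [112. 109. 105.  96.  64.  24.  27.  28.  27.  27.]
190 [173. 173. 174. 174. 172. 173. 174. 178. 176. 172.] [176. 179. 182. 147.  30.  49. 141. 158. 164. 178.]
195 [176. 180. 186. 174. 119. 106. 157. 177. 179. 178.] [144. 117.  95.  86.  53.  17.  25.  24.  26.  25.]
200 [ 24.  24.  25.  24.  28.  80. 105. 104. 105. 107.] [108. 104. 101.  93.  61.  17.  25.  27.  24.  25.]
```

Ring and coil positions agree between the scene and wrist views to about 1 mm. Correcting now and lowering to just above the mouth.

Request:
arm_command:
  slide:
    - [0.003, 0.001, 0.002]
    - [0.003, 0.001, 0.004]
    - [0, 0, 0.004]
    - [0, 0, 0.002]
    - [0, 0, 0]
    - [0, 0, 0]
    - [0, 0, 0]
    - [0, 0, 0]
  angular:
    - [-0.1, 0.4, 0]
    - [-0.1, 0.4, 0]
    - [0, 0, 0]
    - [0, 0, 0]
    - [0, 0, 0]
    - [0, 0, 0]
    - [0, 0, 0]
    - [0, 0, 0]
  hand: [0.02, 0.02, 0.02, 0.02, 0.02, 0.02, 0.02, 0.02]

```text
time: 10.15
tool_pos: [0.5254, -0.2053, 0.1197]
tcp_rot: [-0.338, -3.12, -0.002]
wrist_force: [0.1, 0.4, -1.5]
width: 0.336
```

```bash
python3 lin.py .527 -.206 .116 167.7 2
```

```text
t 10.15 p [ 0.5254 -0.2053  0.1197] yaw 167.64 q [ -23.9    9.3  112.2   -0.    58.6 -101.5] F [ 0.1  0.4 -1.5] T [-0.02 -0.04  0.02] w 28.7 tilt [-0.0035  0.0015 -1.    ]
total rot [ 0.04 -0.21 -0.06] per row [ 0.02 -0.11 -0.03]
[-0.0009, -0.0002, 0.0018]
[-0.0009, -0.0002, 0.0018]
```

Request:
arm_command:
  slide:
    - [-0.001, 0, 0]
    - [-0.0005, 0, 0.002]
    - [0, 0, 0.003]
    - [0, 0, 0.003]
    - [0, 0, 0.003]
    - [0, 0, 0.003]
    - [0, 0, 0]
    - [0, 0, 0]
  angular:
    - [0, -0.1, 0]
    - [0, -0.1, 0]
    - [0, 0, 0]
    - [0, 0, 0]
    - [0, 0, 0]
    - [0, 0, 0]
    - [0, 0, 0]
    - [0, 0, 0]
  hand: [0.02, 0.02, 0.02, 0.02, 0.02, 0.02, 0.02, 0.02]

```text
time: 10.95
tool_pos: [0.5272, -0.2058, 0.1045]
tcp_rot: [0.338, 3.123, 0.001]
wrist_force: [0.2, 0.3, -1.5]
width: 0.336
```

```bash
python3 lin.py .527 -.206 .1 167.7 2; python3 - <<'E'
from h import *; from workcell import bot;import pickle
im=bot.read_camera('scene')[:,:,::-1];cv2.imwrite('pics/s7.png',im)
crop(im,230,120,100,110,6,'pics/z7.png')
E
```

```text
t 10.95 p [ 0.5272 -0.2058  0.1045] yaw 167.63 q [-2.390e+01  1.040e+01  1.128e+02  1.000e-01  5.680e+01 -1.015e+02] F [ 0.2  0.3 -1.5] T [-0.05  0.01  0.01] w 28.7 tilt [ 7.e-04  5.e-04 -1.e+00]
total rot [ 0.04  0.04 -0.07] per row [ 0.02  0.02 -0.03]
[0.0001, -0.0001, 0.0023]
[0.0001, -0.0001, 0.0023]
```

View pics/z7.png

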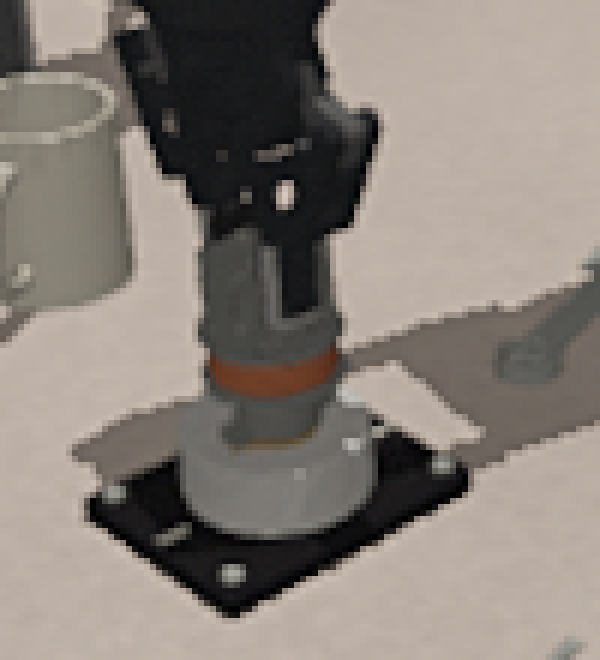

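The lug lines up with the near slot at about zoom (240,430), the foot is at the mouth, and there is no contact force. Continuing down.

Request:
arm_command:
  slide:
    - [0, 0, 0.002]
    - [0, 0, 0.003]
    - [0, 0, 0.003]
    - [0, 0, 0.003]
    - [0, 0, 0.002]
    - [0, 0, 0]
    - [0, 0, 0]
    - [0, 0, 0]
  angular:
    - [0, 0, 0]
    - [0, 0, 0]
    - [0, 0, 0]
    - [0, 0, 0]
    - [0, 0, 0]
    - [0, 0, 0]
    - [0, 0, 0]
    - [0, 0, 0]
  hand: [0.02, 0.02, 0.02, 0.02, 0.02, 0.02, 0.02, 0.02]

```text
time: 11.8
tool_pos: [0.5282, -0.2063, 0.0932]
tcp_rot: [0.338, 3.121, -0.0]
wrist_force: [-1.7, 0.1, 2.6]
width: 0.339
```

```bash
python3 lin.py .527 -.206 .085 167.7 2; python3 - <<'E'
from h import *; from workcell import bot;import pickle
im=bot.read_camera('scene')[:,:,::-1];cv2.imwrite('pics/s8.png',im)
crop(im,230,120,100,110,6,'pics/z8.png')
E
```

```text
t 11.8 p [ 0.5282 -0.2063  0.0932] yaw 167.64 q [ -23.9   11.2  113.2    0.    55.4 -101.5] F [-1.7  0.1  2.6] T [0.19 0.35 0.02] w 28.9 tilt [ 2.5e-03 -4.0e-04 -1.0e+00]
total rot [ 0.01  0.14 -0.06] per row [ 0.    0.07 -0.03]
[0.0006, 0.0, 0.0041]
[0.0006, 0.0, 0.0041]
```

View pics/z8.png

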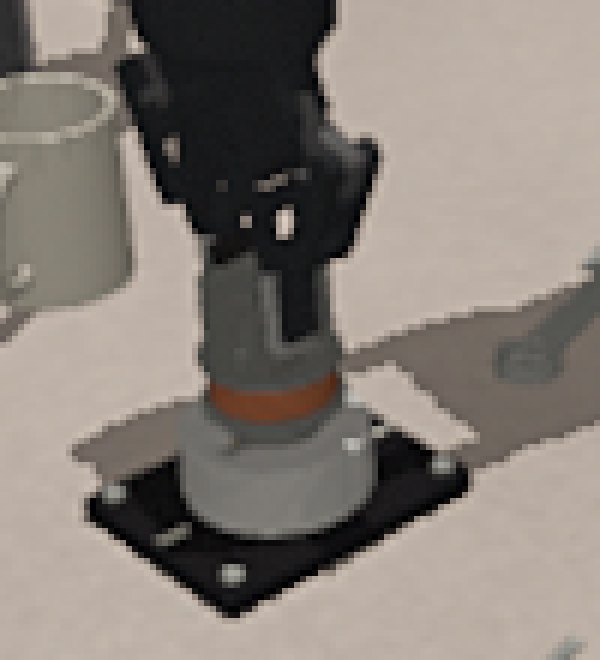

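Request:
arm_command:
  slide:
    - [0.0005, 0, 0.003]
    - [0.0005, 0, 0.003]
    - [0, 0, 0.003]
    - [0, 0, 0.003]
    - [0, 0, 0.002]
    - [0, 0, 0.002]
    - [0, 0, 0.002]
    - [0, 0, 0.002]
  angular:
    - [0, 0, 0]
    - [0, 0, 0]
    - [0, 0, 0]
    - [0, 0, 0]
    - [0, 0, 0]
    - [0, 0, 0]
    - [0, 0, 0]
    - [0, 0, 0]
  hand: [0.02, 0.02, 0.02, 0.02, 0.02, 0.02, 0.02, 0.02]

```text
time: 12.65
tool_pos: [0.5285, -0.2064, 0.0848]
tcp_rot: [0.338, 3.12, -0.0]
wrist_force: [-6.0, 2.8, 16.6]
width: 0.338
```

```bash
python3 lin.py .527 -.206 .085 167.7 2
```

```text
t 12.65 p [ 0.5285 -0.2064  0.0848] yaw 167.64 q [-2.390e+01  1.180e+01  1.135e+02  1.000e-01  5.450e+01 -1.016e+02] F [-6.   2.8 16.6] T [0.67 1.35 0.01] w 28.9 tilt [ 3.1e-03 -5.0e-04 -1.0e+00]
total rot [ 0.01  0.18 -0.06] per row [ 0.01  0.09 -0.03]
[0.0008, 0.0, -0.0001]
[0.0008, 0.0, -0.0001]
```

Force is 18 N with the foot on the plunger stop. A side push shows the coil is slightly off-centre, so I'll ease it 1.5 mm toward tool +x and begin the clockwise turn (tool +z) about the coil axis.

Request:
arm_command:
  slide:
    - [0.001, 0, 0.001]
    - [0.0005, 0, 0.001]
    - [0, 0, 0.001]
    - [0, -0.0002, 0.001]
    - [0, -0.0003, 0.001]
    - [0, -0.0003, 0.001]
    - [0, -0.0003, 0.001]
    - [0, -0.0003, 0.001]
  angular:
    - [0, 0.1, 0]
    - [0, 0.1, 0]
    - [0, 0, 0]
    - [0, 0, 4]
    - [0, 0, 6]
    - [0, 0, 6]
    - [0, 0, 6]
    - [0, 0, 6]
  hand: [0.02, 0.02, 0.02, 0.02, 0.02, 0.02, 0.02, 0.02]
  squeeze: 80

```text
time: 13.45
tool_pos: [0.5307, -0.2088, 0.0849]
tcp_rot: [1.106, 2.93, -0.0]
wrist_force: [-3.1, 2.4, 10.2]
width: 0.336
```

```bash
python3 lin.py .527 -.206 .085 77 8
```

```text
t 13.45 p [ 0.5307 -0.2088  0.0849] yaw 138.66 q [-24.   11.9 113.4   0.   54.2 -72.7] F [-3.1  2.4 10.2] T [0.41 0.94 0.14] w 28.7 tilt [ 0.0089 -0.0034 -1.    ]
total rot [ 0.45  0.36 61.66] per row [0.06 0.04 7.71]
[0.0006, -0.0, -0.0]
[0.0006, -0.0001, -0.0]
[0.0005, -0.0002, -0.0]
[0.0005, -0.0003, -0.0]
[0.0005, -0.0003, -0.0]
[0.0004, -0.0004, -0.0]
[0.0004, -0.0004, -0.0]
[0.0003, -0.0005, -0.0]
```

Request:
arm_command:
  slide:
    - [0.001, 0, 0.001]
    - [0.001, 0, 0.001]
    - [0.001, 0, 0.001]
    - [0, 0, 0.001]
    - [0, 0, 0.001]
    - [0, 0, 0.001]
    - [0, 0, 0.001]
    - [0, 0, 0.001]
  angular:
    - [0.2, 0.2, 0]
    - [0.2, 0.2, 0]
    - [0, 0, 0]
    - [0, 0, 0]
    - [0, 0, 0]
    - [0, 0, 0]
    - [0, 0, 0]
    - [0, 0, 0]
  hand: [0.02, 0.02, 0.02, 0.02, 0.02, 0.02, 0.02, 0.02]

```text
time: 14.25
tool_pos: [0.531, -0.2086, 0.0849]
tcp_rot: [1.113, 2.931, -0.008]
wrist_force: [-3.9, 0.6, 11.5]
width: 0.336
```

```bash
python3 lin.py .527 -.206 .085 77 8; python3 - <<'E'
from h import *; from workcell import bot;import pickle
im=bot.read_camera('scene')[:,:,::-1];cv2.imwrite('pics/s9.png',im)
c=bot.get_calibration('wrist');s=bot.read_state();im2=bot.read_camera('wrist')[:,:,::-1];cv2.imwrite('pics/w9.png',im2);pickle.dump((c,s),open('w9.pkl','wb'))
a=np.hstack([cv2.resize(im[120:230,230:320],(360,440),interpolation=0),cv2.resize(im2[165:275+60,255:395],None,fx=2.5,fy=2.5,interpolation=0)[:440] if 0 else cv2.resize(im2[165:335,255:395],(362,440),interpolation=0)])
cv2.imwrite('pics/z9.png',a)
E
```

```text
t 14.25 p [ 0.531  -0.2086  0.0849] yaw 138.42 q [-23.8  12.  113.3  -0.3  54.4 -72. ] F [-3.9  0.6 11.5] T [ 0.45  0.86 -0.06] w 28.7 tilt [ 0.0038 -0.0069 -1.    ]
total rot [ 0.09  0.46 61.42] per row [0.01 0.06 7.68]
[0.0006, -0.0001, -0.0]
[0.0006, -0.0002, -0.0]
[0.0005, -0.0002, -0.0]
[0.0005, -0.0003, -0.0]
[0.0005, -0.0004, -0.0]
[0.0004, -0.0004, -0.0]
[0.0003, -0.0005, -0.0]
[0.0003, -0.0005, -0.0]
```

View pics/z9.png

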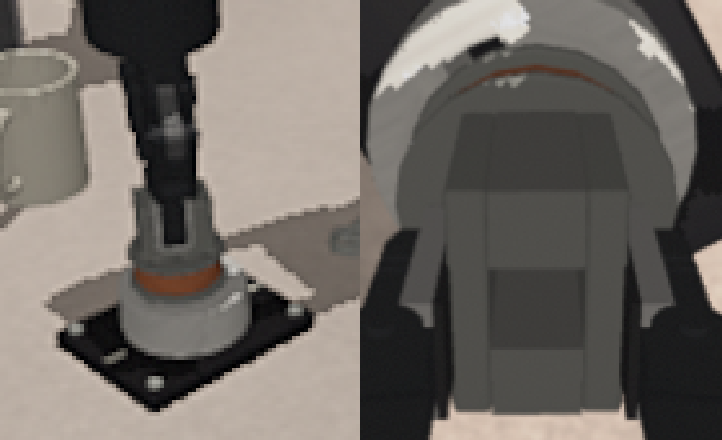

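The coil is in the holder and partly turned: the lugs are under the lip, yaw 138°, force only 12 N. Continuing the turn.

Request:
arm_command:
  slide:
    - [0, -0.0006, 0.001]
    - [0, -0.0006, 0.001]
    - [0, -0.0006, 0.001]
    - [0, -0.0006, 0.001]
    - [0, -0.0006, 0.001]
    - [0, -0.0006, 0.001]
    - [0, 0, 0.001]
    - [0, 0, 0.001]
  angular:
    - [0, 0.2, 6]
    - [0, 0.2, 6.5]
    - [0, 0, 6.5]
    - [0, 0, 6.5]
    - [0, 0, 6.5]
    - [0, 0, 6.5]
    - [0, 0, 0]
    - [0, 0, 0]
  hand: [0.02, 0.02, 0.02, 0.02, 0.02, 0.02, 0.02, 0.02]

```text
time: 15.15
tool_pos: [0.5289, -0.21, 0.0849]
tcp_rot: [2.052, 2.377, -0.001]
wrist_force: [-3.3, 1.4, 10.0]
width: 0.336
```

```bash
python3 lin.py .5236 -.2105 .085 76 4
```

```text
t 15.15 p [ 0.5289 -0.21    0.0849] yaw 98.41 q [-2.410e+01  1.200e+01  1.132e+02 -1.000e-01  5.470e+01 -3.250e+01] F [-3.3  1.4 10. ] T [ 0.31  0.81 -0.11] w 28.7 tilt [ 3.0e-04 -1.3e-03 -1.0e+00]
total rot [2.000e-02 8.000e-02 2.241e+01] per row [0.01 0.02 5.6 ]
[0.0001, -0.0013, -0.0]
[-0.0001, -0.0013, -0.0]
[-0.0002, -0.0013, -0.0]
[-0.0003, -0.0013, -0.0]
```

Request:
arm_command:
  slide:
    - [0, -0.001, 0.001]
    - [0, -0.001, 0.001]
    - [0, -0.001, 0.001]
    - [0, -0.001, 0.001]
    - [0, 0, 0.001]
    - [0, 0, 0.001]
    - [0, 0, 0.001]
    - [0, 0, 0.001]
  angular:
    - [0, 0, 5.5]
    - [0, 0, 5.5]
    - [0, 0, 5.5]
    - [0, 0, 4.5]
    - [0, 0, 1]
    - [0, 0, 0]
    - [0, 0, 0]
    - [0, 0, 0]
  hand: [0.02, 0.02, 0.02, 0.02, 0.02, 0.02, 0.02, 0.02]

```text
time: 15.95
tool_pos: [0.526, -0.2091, 0.0849]
tcp_rot: [2.476, 1.93, -0.0]
wrist_force: [-4.5, 1.9, 10.2]
width: 0.339
```

```bash
python3 lin.py .5236 -.2105 .085 75 4; python3 - <<'E'
from h import *; from workcell import bot;import pickle
im=bot.read_camera('scene')[:,:,::-1];cv2.imwrite('pics/s10.png',im)
c=bot.get_calibration('wrist');s=bot.read_state();im2=bot.read_camera('wrist')[:,:,::-1];cv2.imwrite('pics/w10.png',im2);pickle.dump((c,s),open('w10.pkl','wb'))
a=np.hstack([cv2.resize(im[120:230,230:320],(360,440),interpolation=0),cv2.resize(im2[165:335,255:395],(362,440),interpolation=0)])
cv2.imwrite('pics/z10.png',a)
E
```

```text
t 15.95 p [ 0.526  -0.2091  0.0849] yaw 75.86 q [-2.420e+01  1.170e+01  1.136e+02 -1.000e-01  5.460e+01 -1.000e+01] F [-4.5  1.9 10.2] T [0.33 0.97 0.24] w 29.0 tilt [ 0.0012 -0.0018 -1.    ]
total rot [0.09 0.08 0.86] per row [0.02 0.02 0.21]
[-0.0005, -0.0005, -0.0]
[-0.0005, -0.0005, -0.0]
[-0.0005, -0.0005, -0.0]
[-0.0005, -0.0005, -0.0]
```

View pics/z10.png

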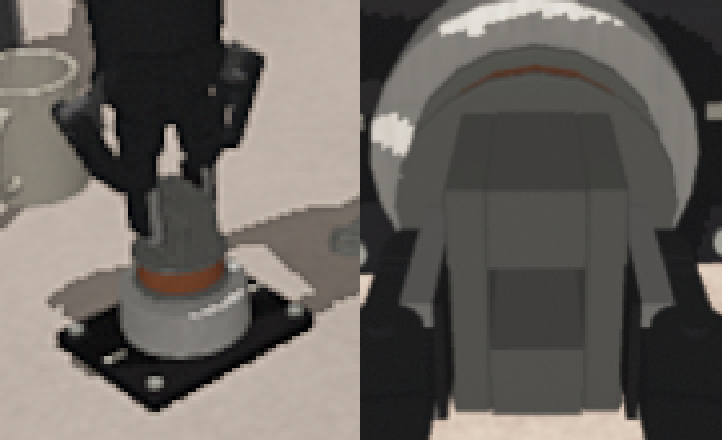

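View pics/w10.png

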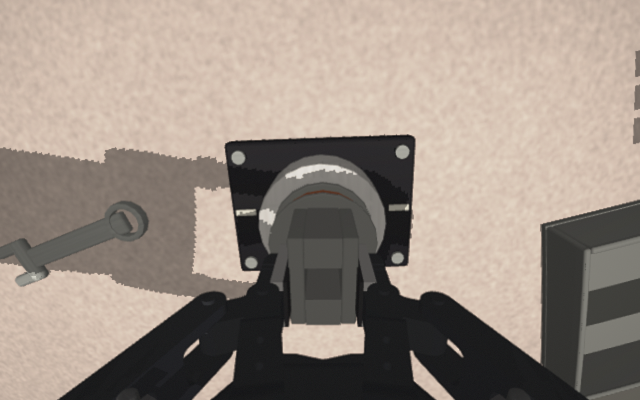

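The wrist view shows the block's long side at right angles to the white pointers (at (245,212) and (398,207)); yaw has gone from 167.6° to 75.9°, about 92°. I'll press a little harder to confirm the plunger is on its stop.

Request:
arm_command:
  slide:
    - [0, 0, 0.002]
    - [0, 0, 0.002]
    - [0, 0, 0.002]
    - [0, 0, 0.002]
    - [0, 0, 0.002]
    - [0, 0, 0.002]
    - [0, 0, 0.002]
    - [0, 0, 0.002]
  angular:
    - [0, 0, 0.3]
    - [0, 0, 0.3]
    - [0, 0, 0.3]
    - [0, 0, 0]
    - [0, 0, 0]
    - [0, 0, 0]
    - [0, 0, 0]
    - [0, 0, 0]
  hand: [0.02, 0.02, 0.02, 0.02, 0.02, 0.02, 0.02, 0.02]

```text
time: 16.85
tool_pos: [0.5262, -0.2091, 0.0849]
tcp_rot: [2.482, 1.923, -0.006]
wrist_force: [-6.4, 3.0, 16.2]
width: 0.341
```

```bash
python3 lin.py .5236 -.2105 .085 75 4; python3 - <<'E'
from h import *; from workcell import bot
for i in range(5):
    im=bot.read_camera('scene')[:,:,::-1]
    s=bot.read_state();print(s['time'],s['tool_pos'].round(4),s['wrist_force'].round(1),s['joint_vel'].round(3).max())
cv2.imwrite('pics/s11.png',im);crop(im,245,165,70,55,9,'pics/z11.png')
c=bot.get_calibration('scene')
# coil band/flange check: predicted pixels of flange bottom near & ring top near edge
hz=proj(c,[[.5247,-.2055,.042],[.5247,-.2055,.022+.023],[.5247,-.2055,.022+.082]]);print(hz)
E
```

```text
t 16.85 p [ 0.5262 -0.2091  0.0849] yaw 75.54 q [-24.   11.8 113.5  -0.3  54.7  -9.4] F [-6.4  3.  16.2] T [0.59 1.32 0.22] w 29.1 tilt [-0.002  -0.0036 -1.    ]
total rot [-0.06  0.23  0.54] per row [-0.01  0.06  0.13]
[-0.0005, -0.0005, -0.0]
[-0.0005, -0.0005, -0.0]
[-0.0005, -0.0005, -0.0]
[-0.0005, -0.0005, -0.0]
16.9 [ 0.5261 -0.2091  0.0849] [-6.8  3.5 16.3] 0.003
16.95 [ 0.5262 -0.2091  0.0849] [-7.2  3.6 16.4] 0.001
17.0 [ 0.5262 -0.2091  0.0849] [-6.3  3.  16.2] 0.001
17.05 [ 0.5261 -0.2091  0.0849] [-7.3  2.5 16.3] 0.001
17.1 [ 0.5261 -0.2091  0.0849] [-5.8  2.6 16.6] 0.002
[[275.68717427 189.69016177]
 [275.59575227 188.65712685]
 [273.72777316 167.53172314]]
```

View pics/z11.png

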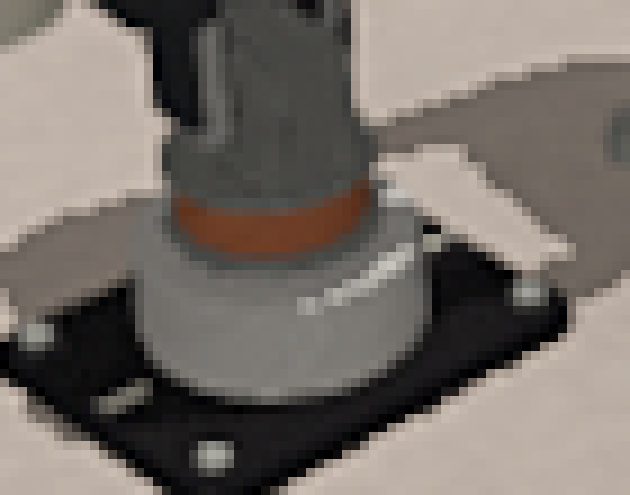

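Pushing 6 N harder left the height unchanged at 0.0849 m, so the plunger is on its stop. The scene view shows the lower flange just above the ring top (about (262,255) in the crop). The arm is at rest, so I'm handing in.

```bash
python3 -c "
from workcell import bot
print(bot.finish_job());s=bot.read_state();print(s['time'],s['tool_pos'],s['wrist_force'],s['width'])"
```

```text
the job is handed in; nothing more can be done
None
the job is handed in; nothing more can be done
```

I lifted the coil off its post, set it into the holder with the lugs in the slots, and pressed it down. I then turned it clockwise about 92° and handed in at about 17 s, still gripping and pressing. The hand-in reports no verdict, so the result is my reading of the last checks:

- **Grip:** the jaws read 29 mm on the 30 mm block, with the squeeze set to 80 N.
- **Turn:** tool yaw went from 167.6° to 75.5°, with about 0.2 N m of torque, so it seems to be at or near the stop.
- **Pressed down:** the tool stayed at 0.0849 m when the push rose from 10 to 16 N, so the plunger appears to be on its stop. The scene view shows the lower flange just above the ring.
- **At rest and upright:** the arm was still, and the tool was within 0.3° of vertical.
- **Bystanders:** the arm went nowhere near any of them at low height. I did not measure them again at the end.

Two readings did not fully agree:

- **Side force:** about 7 N remained between the coil and the bore. A 3 mm move meant to relieve it did not shift the tool.
- **Grip offset:** the offset along the block came out between 2 and 6 mm depending on the view. I inferred that the coil is on the holder's axis from the bore's 2 mm play and did not measure it directly.

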